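# Zero the portion scale with the bowl on its pan

## Robot

A 6-joint arm with a two-finger parallel gripper is mounted at the origin on a cart in front of the work surface, level with it; the furniture and walls round the work are solid. World frame = base frame: x ahead of the robot, y to its left, z up, the work surface at z = 0. Lengths are in m, angles in rad, forces in N, time in s.
With the tool pointing down it reaches from about 0.25 to 0.725 m from the base axis. Payload 4 kg.
Tool frame: the origin (TCP) lies on the centre line of the jaws, within the pads' length; the fingertips stand 17 mm ahead of it and the grasp point (between the pads) lies 2 mm behind it; z points along the fingers, y is the line along which they close (so a half turn about z gives the same grasp; the last joint's range is limited). The gripper opens to 85 mm and grips with 20 to 120 N. Pads are 22 mm wide; open, the fingers measure 114 mm over their backs; the gripper's body (76 mm by 85 mm) begins 54 mm behind the grasp point. The pads swing forward as they close: fully open they stand 13 mm farther back than shut.
Start: joints at [1.119, 0.241, 0.005, 1.335, 0, 1.571], TCP at [0.218, 0.45, 0.248] pointing down, gripper open.
Joint ranges: [-2.72, 2.72], [-1.05, 1.87], [-1.09, 1.28], [-1.99, 2.15], [-1.42, 1.44], [-3.14, 3.14]. Speed limits (rad/s): [2.79, 2.79, 3.14, 3.14, 3.14, 3.14].

## Interface

Orientations are given as a unit quaternion [x, y, z, w].
In Python, from workcell import get_obs, imaging, order gives the robot as it stands.
- The arm moves only by the tool apply_moves, never from a script. Its argument "targets" is a list that holds one entry, the list of rows, each a list of 5 numbers: the shift along the world's x, y, z in units of 40 mm (1.0 is 40 mm), then the turn about the world's z in degrees, then the gripper command: -1 is shut, 1 is fully open, values between are in proportion. In form: [[[dx, dy, dz, turn, fingers], ...]]. A call has 1 to 8 rows; each row shifts and turns the commanded pose from where the row before left it; what a row does not reach is not made up. A row lasts 1/12 s, in which the tool goes at most 41.7 mm and 7.16 degrees, less where a joint would pass 70% of its speed; a pose out of reach is approached as far as the arm can. A call is refused whole if a number of a shift passes 1 or a number of a turn 7.16, either way. A call with a gripper value outside its range is refused whole. The fingers move at their own pace and stop on an object; the grip force is fixed at half the most. Time passes only in rows, so rows that do not move let the fingers close. It gives the time, the measured TCP pose, the force, the opening and the grip force at its end, in the units of the state.
- get_obs(): the state, without advancing time (a new reading comes with each control period).
- imaging.camera(name): name is "scene" or "top" or "wrist"; returns (picture, depth): 420x560x3 uint8, blue, green, red; 420x560 float32, m along the optical axis (not along the pixel's ray), 0 where there is no reading.
- imaging.get_calibration(name): a dict with "camera_matrix" (3x3 intrinsics, pixels), "eye" and "rotation" of the camera in the world; the wrist camera has in their place "hand_eye" (4x4, takes a point from camera to tool coordinates, whose origin is the TCP and whose axes are the flange's). Camera axes: x right, y down, z forward; pixel columns grow to the right and rows downward; lengths in m; the calibration is good to about 2 mm. A picture is of the moment at which its call begins: read the wrist's pose just before it. get_calibration takes no time and is no camera call.
- order.job_done(): hands the job in; it is judged then, once.
The state is a dict: "clock": time; "joint_pos": joint angles; "joint_vel": joint speeds; "tau": joint torques, N m; "eef_pos": TCP position; "tool_rot": TCP orientation; "ft_force": force on the tool from outside, world axes, zero at the start; "ft_torque": the same for the moment, N m; "grip_width": finger opening in m; "grasp_force": force on a finger pad.
Only numpy, scipy, OpenCV 4.12 (cv2) and the standard library are available. Lean on these libraries where they do the work, as an engineer would, in place of code of your own. Each camera call takes 0.05 s, during which the arm holds its last target. There are 200 camera calls.

## Task

Get the portion scale ready to weigh into the flowered bowl: someone put that bowl down off the middle of the steel pan, so gently push it with closed fingertips, without pinching or lifting it, until it sits in the middle of the pan, and take your hand off it. Then zero the scale: press the blue middle key down with the fingertips and let it come up again, keeping clear of the bowl and the pan. Do not press the red or the grey key, never push hard on the scale, and leave everything else on the worktop where it is.

Things in the scene. Friction and masses are not known exactly. Their poses are not given: they have to be found in the camera images.
- scale: White bench portion scale, 226 mm wide (y), about 280 mm deep (x), fixed. Origin: on the worktop under its middle; +x points from the keys to the back, +y to the left as the user faces it, z up. Case 46 mm high; in front a dark panel slopes down to the user at 12.4 degrees with a display and, below it, three keys 56 mm apart: red (left), blue (middle), grey (right).
- scale_pan: The scale's flat brushed-steel weighing pan, 160 mm (x) by 196 mm (y), 5 mm thick, square to the scale. Origin: middle of its top face, 60 mm above the worktop, 52 mm behind the scale's origin; axes as the scale's. It is carried on a stiff spring and sinks about 0.17 mm per newton, 3 mm at most.
- key_zero (a joint): Blue zero key, in the middle of the key row: 32 mm wide, 20 mm deep. 0 = up, 0.004 = fully down (4 mm); springs back by itself. It begins to move at about 1.5 N and is fully down at 5 N; it counts as pressed beyond 2.5 mm.
- key_zero_top (a point): Middle of the blue key's top face, about 39 mm above the worktop when up (110 mm in front of the scale's origin). The face leans 12.4 degrees towards the user; pressing straight down works.
- key_power (a joint): Red power key, left of the blue one, same size and spring. 0 = up, 0.004 = fully down. Not to be pressed.
- key_unit (a joint): Grey unit key, right of the blue one, same size and spring. 0 = up, 0.004 = fully down. Not to be pressed.
- bowl_2: White porcelain bowl with a band of small flowers and leaves outside, 100 mm across the rim, 48 mm high, foot about 68 mm across, hollow, 0.09 to 0.17 kg. Stands on the scale's pan, off to the pan's left (its +y side). Origin: middle of its underside; z up.
- bowl_1: Plain cream bowl, 115 mm across, 49 mm high, loose on the worktop to the right of the scale. Origin: middle of its underside. Leave alone.
- spice_jar_1: Clear spice jar with a clear lid and brown label, 44 mm across, 109 mm high, loose, to the right of the scale. Origin: middle of its underside. Leave alone.
- spice_jar_2: Spice jar with a red cap and green label, 46 mm across, 109 mm high, loose, to the right of the scale. Origin: middle of its underside. Leave alone.
- spoon_1: Steel spoon, 199 mm long, 41 mm wide, 16 mm high, lying loose at the front right. Origin: its middle, on the worktop; x along the spoon. Leave alone.
- scissors_1: Scissors with blue handles lying flat, 199 mm long (y), 87 mm wide, 9 mm high, loose, on the left. Origin: their middle, on the worktop. Leave alone.
Not all that is in view belongs to the job. What is shaped like the bowl_2 but black or turquoise is not meant.

How it is judged:
By the outcome, as a careful person would: the job done as asked, in the order asked, and still so for the second after the job is handed in, with the robot touching nothing.
It also fails if it takes over 42 s, if anything falls off the work surface, if the arm or the gripper's body presses on something with over 40 N, if the wrist force passes 120 N, or if a joint passes its speed limit or range.

## Working session

There is one attempt and no reset: what is moved stays moved. The work goes in short steps, Python scripts to look and compute and a tool call to move; the robot and the scene stay as the last step left them, time stands still between calls to the robot, and variables do not carry over. Pictures are saved under pics/ and viewed, at most 10 in all, crops included, and the job is handed in when it is done.

Besides the shell and the picture viewer there is one more tool, called after "Emit:" in YAML: its name, and indented under it one key for each argument. apply_moves: Moves the arm, as the interface text tells. Its arguments: {"type":"object","properties":{"targets":{"type":"array","items":{"type":"array","items":{"type":"array","items":{"type":"number"}}}}},"required":["targets"]}

```bash
mkdir -p pics
cat > h.py <<'E'
import numpy as np, cv2
from workcell import get_obs, imaging, order
def world(name,d,u,v,cal=None):
    c=imaging.get_calibration(name);K=np.array(c["camera_matrix"])
    p=np.linalg.inv(K)@np.array([u,v,1.0])*d
    return np.array(c["rotation"])@p+np.array(c["eye"])
def cloud(name,d):
    c=imaging.get_calibration(name);K=np.array(c["camera_matrix"])
    v,u=np.indices(d.shape)
    P=np.stack([(u-K[0,2])/K[0,0]*d,(v-K[1,2])/K[1,1]*d,d],-1)
    return P@np.array(c["rotation"]).T+np.array(c["eye"])
E
python3 - <<'E'
from h import *
for n in("top","scene"):
    p,d=imaging.camera(n);cv2.imwrite(f"pics/{n}0.png",p);np.save(f"{n}0.npy",d);print(n,imaging.get_calibration(n))
o=get_obs();print(o)
E
```

```text
top {'camera_matrix': array([[391.71009888,   0.        , 280.02083242],
       [  0.        , 391.71009888, 209.98270212],
       [  0.        ,   0.        ,   1.        ]]), 'eye': array([ 0.3533719 , -0.03265363,  1.29797105]), 'rotation': array([ 0.71281236, -0.69787351,  0.03926769, -0.05769883])}
scene {'camera_matrix': array([[381.84824301,   0.        , 279.73086255],
       [  0.        , 381.84824301, 212.51555193],
       [  0.        ,   0.        ,   1.        ]]), 'eye': array([ 0.02854814, -0.73078401,  1.01048253]), 'rotation': array([ 0.89039335, -0.27252457,  0.10671868, -0.34862755])}
{'clock': 0.1, 'joint_pos': array([ 1.11899952e+00,  2.41349354e-01,  3.85532728e-03,  1.33518164e+00,
       -5.80778751e-06,  1.57082076e+00]), 'joint_vel': array([-0.0005381 , -0.00129188,  0.00157897,  0.00123823, -0.00012658,
       -0.00076244]), 'tau': array([-1.62371953e-04, -3.73137116e+01,  2.53009808e+01,  1.08672632e-02,
       -6.37616381e-05,  1.28341813e-05]), 'eef_pos': array([0.21806225, 0.44935608, 0.2474947 ]), 'tool_rot': array([ 2.23993835e-01,  9.74590108e-01, -9.16448789e-04, -2.07627834e-04]), 'ft_force': array([-0.74408444,  0.52204582, -0.54106235]), 'ft_torque': array([ 0.0224705 , -0.02603882, -0.00118658]), 'grasp_force': 0.0, 'grip_width': 0.08532296845972803}
```

View pics/top0.png

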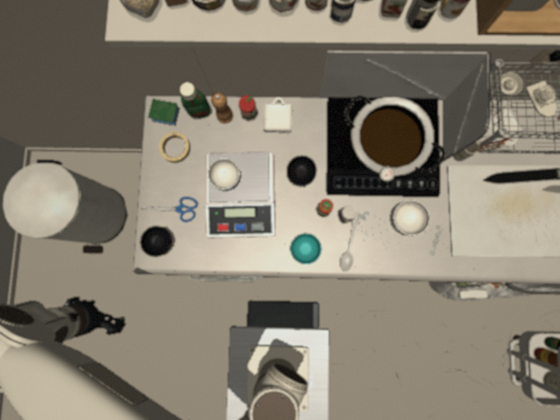

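View pics/scene0.png

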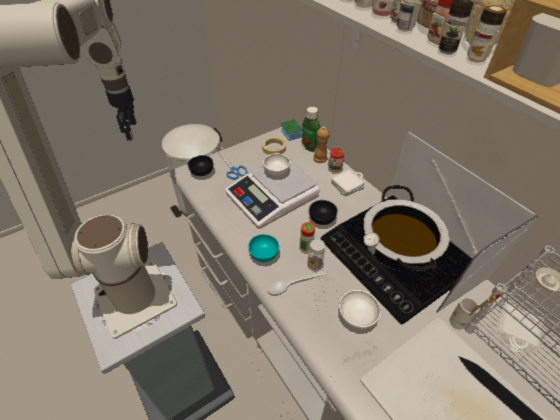

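The top view shows the scale at about columns 207–273 and rows 152–236, with the flowered bowl at (225,174), the red, blue and grey keys along row 227, and black bowls at (302,170) and (157,240). The scene view agrees. Next I'll measure these.

```bash
sed -i 's/^import.*/&\nfrom scipy.spatial.transform import Rotation as R/; s/np.array(c\["rotation"\])/R.from_quat(c["rotation"]).as_matrix()/' h.py
python3 - <<'E'
from h import *
P=cv2.imread("pics/top0.png");d=np.load("top0.npy");W=cloud("top",d)
y0,y1,x0,x1=140,250,195,285
hsv=cv2.cvtColor(P,cv2.COLOR_BGR2HSV)
box=np.zeros(d.shape,bool);box[y0:y1,x0:x1]=1
Z=W[...,2]
print("table z",Z[250:260,180:200].mean())
def st(m,n):
    q=W[m&box];print(n,m[box].sum() if 0 else len(q),q.mean(0).round(4),q.min(0).round(4),q.max(0).round(4))
pan=box&(abs(Z-.06)<.006); st(pan,"pan")
c=cv2.minAreaRect(W[pan][:,:2].astype(np.float32)*1000);print(c)
rim=box&(Z>.095);st(rim,"rim")
(cx,cy),r=cv2.minEnclosingCircle(W[rim][:,:2].astype(np.float32)*1000);print(cx,cy,r)
sc=box&(Z>.025);print(cv2.minAreaRect(W[sc][:,:2].astype(np.float32)*1000))
for n,lo,hi in(("blue",100,125),("red",170,180),("red0",0,6)):
    m=(hsv[...,0]>=lo)&(hsv[...,0]<=hi)&(hsv[...,1]>110)&(hsv[...,2]>80)&(np.indices(d.shape)[0]>215)
    if (m&box).any():st(m,n)
cv2.imwrite("pics/crop.png",cv2.resize(P[y0:y1,x0:x1],None,fx=5,fy=5,interpolation=cv2.INTER_CUBIC))
E
```

```text
table z 0.013917437760979139
pan 2103 [0.627  0.1188 0.0602] [0.5241 0.0378 0.054 ] [0.7151 0.2364 0.066 ]
((619.8736572265625, 136.94041442871094), (186.35052490234375, 196.22955322265625), 2.132871627807617)
rim 206 [0.5789 0.139  0.3421] [ 0.3534 -0.0327  0.0952] [0.6797 0.2288 1.298 ]
509.43267822265625 90.76809692382812 198.96713256835938
((531.4546508789062, 117.1700668334961), (385.28857421875, 261.1419677734375), 5.945663928985596)
blue 47 [0.4699 0.1303 0.0393] [0.4621 0.1171 0.0329] [0.4783 0.1437 0.0466]
red0 61 [0.465  0.1847 0.059 ] [ 0.3534 -0.0327  0.0291] [0.4772 0.2059 1.298 ]
```

View pics/crop.png

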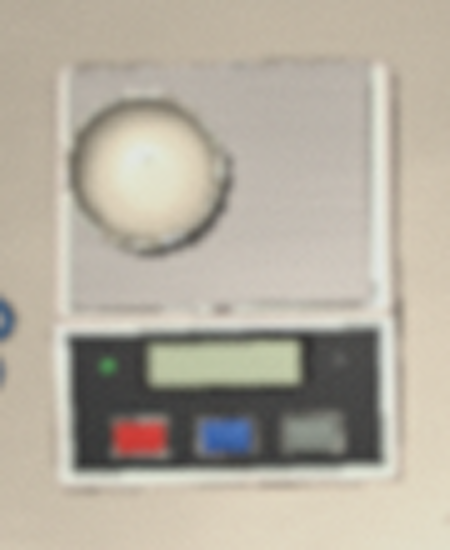

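The crop shows the rim circle at about (147,175) with r≈75, the pan corners near (70,66), (370,64), (372,306) and (70,312), and the keys at red (140,437), blue (227,436) and grey (313,434). I'll cast rays onto the known heights.

```bash
cat >> h.py <<'E'
def ray(name,u,v,z):
    a=world(name,1.0,u,v);e=np.array(imaging.get_calibration(name)["eye"])
    return e+(a-e)*(z-e[2])/(a[2]-e[2])
E
python3 - <<'E'
from h import *
f=lambda x,y,z:ray("top",x/5+195-.4,y/5+140-.4,z)
for n,x,y,z in [("rim",147,175,.108),("rimL",72,175,.108),("rimR",222,175,.108),("p1",70,66,.06),("p2",370,64,.06),("p3",372,306,.06),("p4",70,312,.06),("red",140,437,.039),("blue",227,436,.039),("grey",313,434,.039)]:
    print(n,f(x,y,z).round(4))
print("pan c",np.mean([f(x,y,.06) for x,y in((70,66),(370,64),(372,306),(70,312))],0).round(4))
d=np.load("top0.npy");W=cloud("top",d);Z=W[...,2]
for a in((250,260,180,200),(180,190,180,200),(160,175,240,260),(120,130,200,230)):print(np.median(Z[a[0]:a[1],a[2]:a[3]]))
m=(d>0)&(Z>.1)&(Z<.13);m[:150]=0;m[200:]=0;m[:,:200]=0;m[:,250:]=0
q=W[m];print(len(q),q.mean(0),q.min(0),q.max(0))
c=imaging.get_calibration("wrist");print(c)
# scene cross-check
P=cv2.imread("pics/scene0.png");cv2.imwrite("pics/crop2.png",cv2.resize(P[140:225,220:325],None,fx=6,fy=6,interpolation=cv2.INTER_CUBIC))
E
```

```text
rim [0.6254 0.1776 0.108 ]
rimL [0.6245 0.2246 0.108 ]
rimR [0.6262 0.1307 0.108 ]
p1 [0.7083 0.2397 0.06  ]
p2 [0.7128 0.0432 0.06  ]
p3 [0.553  0.0377 0.06  ]
p4 [0.5455 0.2319 0.06  ]
red [0.4677 0.1869 0.039 ]
blue [0.4695 0.1305 0.039 ]
grey [0.4719 0.0748 0.039 ]
pan c [0.6299 0.1381 0.06  ]
0.0010905162750262098
0.0010643255818004738
0.0601424572722189
0.0016296145162655318
133 [0.63279331 0.18218267 0.10634886] [0.58253029 0.13052953 0.10000417] [0.67969182 0.22880433 0.11356709]
{'camera_matrix': array([[361.25870293,   0.        , 280.24178283],
       [  0.        , 361.25870293, 211.14223524],
       [  0.        ,   0.        ,   1.        ]]), 'hand_eye': array([[-8.13271026e-04, -9.45526501e-01, -3.25544120e-01,
         8.48493161e-02],
       [ 9.99999410e-01, -1.00321320e-03,  4.15593820e-04,
        -2.92316549e-04],
       [-7.19545131e-04, -3.25543590e-01,  9.45526760e-01,
        -1.25132673e-01],
       [ 0.00000000e+00,  0.00000000e+00,  0.00000000e+00,
         1.00000000e+00]])}
```

View pics/crop2.png

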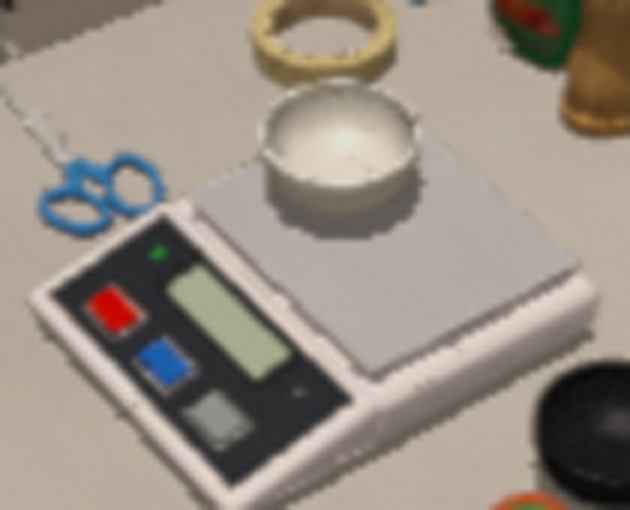

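The geometry agrees with the sizes given. The scale's yaw is about +2°, the blue key is at (0.4695, 0.1305), the pan middle is near (0.631, 0.137) and the bowl near (0.63, 0.179). I'll move above it with the fingers shut for a close look.

Emit:
apply_moves:
  targets:
    - [[0.68,-0.53,0.1,3.5,-1],[0.68,-0.53,0.1,3.5,-1],[0.68,-0.53,0.1,3.5,-1],[0.68,-0.53,0.1,3.5,-1],[0.68,-0.53,0.1,3.5,-1],[0.68,-0.53,0.1,3.5,-1],[0.68,-0.53,0.1,3.5,-1],[0.68,-0.53,0.1,3.5,-1]]

```text
clock: 0.77
eef_pos: [0.4368, 0.2788, 0.2801]
tool_rot: [-0.02, 1.0, -0.0, -0.0]
ft_force: [0.1, 0.6, 0.3]
grip_width: 0.0003
grasp_force: 0.0
```

Emit:
apply_moves:
  targets:
    - [[0.68,-0.53,0.1,0,-1],[0.68,-0.53,0.1,0,-1],[0.68,-0.53,0.1,0,-1],[0.68,-0.53,0.1,0,-1],[0.68,-0.53,0.1,0,-1],[0.68,-0.53,0.1,0,-1],[0,0,0,0,-1],[0,0,0,0,-1]]

```text
clock: 1.43
eef_pos: [0.6001, 0.1514, 0.3027]
tool_rot: [-0.017, 1.0, -0.0, -0.001]
ft_force: [-0.7, 0.7, -0.4]
grip_width: -0.0001
grasp_force: 0.0
```

```bash
cat >> h.py <<'E'
def wray(o,u,v,z):
    c=imaging.get_calibration("wrist");K=np.array(c["camera_matrix"]);H=np.array(c["hand_eye"])
    Rt=R.from_quat(o["tool_rot"]).as_matrix();t=np.array(o["eef_pos"])
    e=Rt@H[:3,3]+t;r=Rt@H[:3,:3]@np.linalg.inv(K)@np.array([u,v,1.0])
    return e+r*(z-e[2])/r[2]
E
cat > look.py <<'E'
import sys,pickle
from h import *
o=get_obs();p,d=imaging.camera("wrist");n=sys.argv[1]
cv2.imwrite(f"pics/{n}.png",p);np.save(n+".npy",d);pickle.dump(o,open(n+".pkl","wb"))
print(o["clock"],o["eef_pos"],o["tool_rot"],o["ft_force"],R.from_quat(o["tool_rot"]).as_matrix()[:,1])
E
python3 look.py w1
```

```text
1.4333 [0.6000707  0.15144419 0.30274631] [-1.68077692e-02  9.99858167e-01 -1.38773098e-04 -1.06135372e-03] [-0.72157012  0.65586117 -0.43479738] [-3.36110652e-02  9.99434959e-01 -2.41828854e-04]
```

View pics/w1.png

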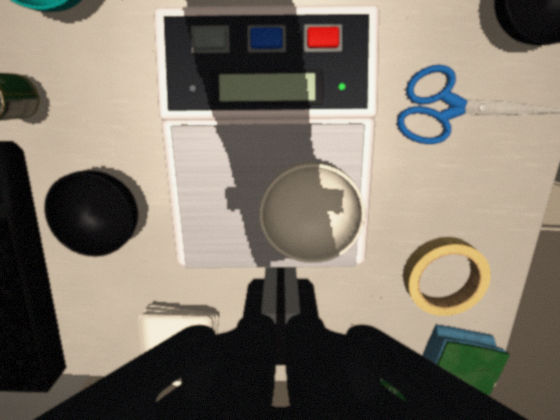

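The wrist view (image up is towards the base) shows the rim spanning columns 261–362 and rows 164–262. The pan corners are near (169,124), (366,122), (362,266) and (184,268), and the keys are at grey (210,39), blue (266,38) and red (323,37).

Run:
```python
from h import *;import pickle
o=pickle.load(open("w1.pkl","rb"))
for n,x,y,z in [("rim",311.5,213,.108),("rimL",261,213,.108),("rimR",362,213,.108),("rimT",311,164,.108),("rimB",311,262,.108),("p1",169,124,.06),("p2",366,122,.06),("p3",362,266,.06),("p4",184,268,.06),("red",323,37,.039),("blue",266,38,.039),("grey",210,39,.039)]:
    print(n,wray(o,x,y,z).round(4))
```

```text
rim [0.6259 0.1819 0.108 ]
rimL [0.6274 0.1345 0.108 ]
rimR [0.6243 0.2292 0.108 ]
rimT [0.5794 0.1786 0.108 ]
rimB [0.6769 0.1845 0.108 ]
p1 [0.5535 0.0395 0.06  ]
p2 [0.5451 0.2351 0.06  ]
p3 [0.7042 0.248  0.06  ]
p4 [0.7133 0.0458 0.06  ]
red [0.4675 0.1892 0.039 ]
blue [0.4702 0.1335 0.039 ]
grey [0.4729 0.0788 0.039 ]
```

The bowl lies about 41 mm from the pan middle, along the scale's +y with almost no x error. So I'll go to its left and push straight along −y of the scale.

Emit:
apply_moves:
  targets:
    - [[0.16,0.74,0,0,-1],[0.16,0.74,0,0,-1],[0.16,0.74,0,0,-1],[0.16,0.74,0,0,-1],[0,0,-0.75,0,-1],[0,0,-0.75,0,-1],[0,0,-0.75,0,-1],[0,0,-0.75,0,-1]]

```text
clock: 2.15
eef_pos: [0.6228, 0.2733, 0.1832]
tool_rot: [-0.02, 1.0, 0.0, -0.0]
ft_force: [0.4, 0.2, -0.4]
grip_width: -0.0002
grasp_force: 0.0
```

Emit:
apply_moves:
  targets:
    - [[0,0,-0.5,0,-1],[0,0,-0.5,0,-1],[0,0,-0.5,0,-1],[0,0,-0.5,0,-1],[0,0,0,0,-1],[0,0,0,0,-1]]

```text
clock: 2.65
eef_pos: [0.6224, 0.2721, 0.1032]
tool_rot: [-0.019, 1.0, -0.001, -0.002]
ft_force: [1.0, 1.0, 0.5]
grip_width: 0.0003
grasp_force: 0.0
```

```bash
python3 look.py w2
```

```text
2.65 [0.62241406 0.272056   0.10321371] [-1.93974497e-02  9.99809875e-01 -6.49954347e-04 -1.87906426e-03] [1.04822648 1.00359366 0.49304189] [-0.03878997  0.99924663 -0.00122676]
```

View pics/w2.png

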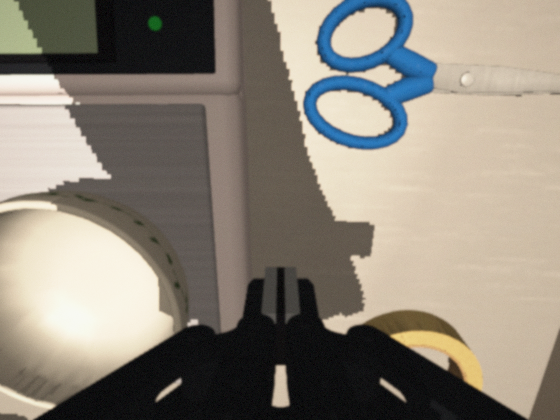

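The closed fingers stand at column 281, clear to the left of the bowl, whose right rim is at about column 187. I'll push slowly.

Emit:
apply_moves:
  targets:
    - [[0.03,-0.16,0,0,-1],[0.03,-0.16,0,0,-1],[0.03,-0.16,0,0,-1],[0.02,-0.1,0,0,-1],[0,-0.06,0,0,-1],[0,-0.06,0,0,-1],[0,-0.06,0,0,-1],[0,-0.06,0,0,-1]]

```text
clock: 3.37
eef_pos: [0.6292, 0.2385, 0.1044]
tool_rot: [-0.018, 1.0, 0.0, 0.0]
ft_force: [0.4, 1.3, 0.1]
grip_width: -0.0002
grasp_force: 0.4
```

Emit:
apply_moves:
  targets:
    - [[0,-0.06,0,0,-1],[0.005,-0.06,0,0,-1],[0,-0.06,0,0,-1],[0.005,-0.06,0,0,-1],[0,-0.06,0,0,-1],[0.005,-0.06,0,0,-1],[0,-0.06,0,0,-1],[0.005,-0.06,0,0,-1]]

```text
clock: 4.03
eef_pos: [0.6299, 0.2192, 0.1043]
tool_rot: [-0.018, 1.0, 0.0, -0.0]
ft_force: [0.1, -0.0, 0.8]
grip_width: 0.0003
grasp_force: 0.4
```

```bash
cat > topl.py <<'E'
from h import *;import sys
p,d=imaging.camera("top");cv2.imwrite(f"pics/{sys.argv[1]}.png",p)
W=cloud("top",d);Z=W[...,2]
q=W[(d>0)&(Z>.098)&(Z<.112)&(abs(W[...,0]-.63)<.08)&(W[...,1]<.25)&(W[...,1]>.03)]
o=get_obs();print(o["eef_pos"],o["ft_force"],len(q),np.percentile(q,1,0),np.percentile(q,99,0))
cv2.imwrite(f"pics/{sys.argv[1]}c.png",cv2.resize(p[140:250,195:285],None,fx=5,fy=5,interpolation=cv2.INTER_CUBIC))
E
python3 topl.py t2; python3 look.py w3
```

```text
[0.62990785 0.21862346 0.1042667 ] [-0.49799902  0.68836     0.59644137] 126 [0.58331051 0.10257051 0.09822153] [0.67996881 0.209331   0.11127112]
4.0833 [0.62990785 0.21862346 0.1042667 ] [-1.81598280e-02  9.99835068e-01 -2.25984350e-04 -8.36590474e-05] [-0.49799902  0.68836     0.59644137] [-3.63137035e-02  9.99340339e-01 -4.48855689e-04]
```

View pics/w3.png

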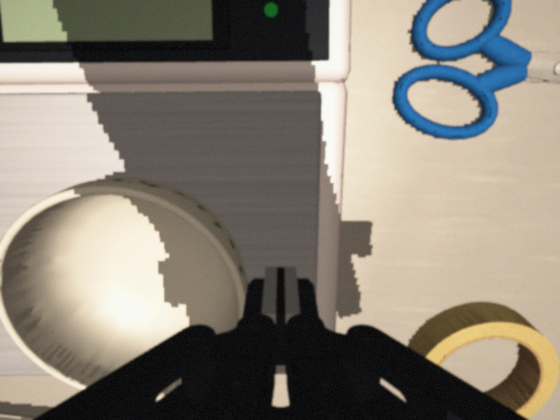

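The rim's right edge (column 246) touches the finger edge (248), and the bowl has moved towards the middle. Next I'll compute how much is left.

Run:
```python
from h import *;import pickle
o=pickle.load(open("w3.pkl","rb"))
for n,x,y,z in [("rimL",0,285,.108),("rimR",246,285,.108),("rimT",118,180,.108),("finger",248,285,.108),("pan left edge front",322,93,.06),("panL row250",318,240,.06)]:
    print(n,wray(o,x,y,z).round(4))
```

```text
rimL [0.6205 0.1112 0.108 ]
rimR [0.6172 0.2052 0.108 ]
rimT [0.5775 0.1609 0.108 ]
finger [0.6172 0.206  0.108 ]
pan left edge front [0.5471 0.2345 0.06  ]
panL row250 [0.6183 0.2377 0.06  ]
```

View pics/t2c.png

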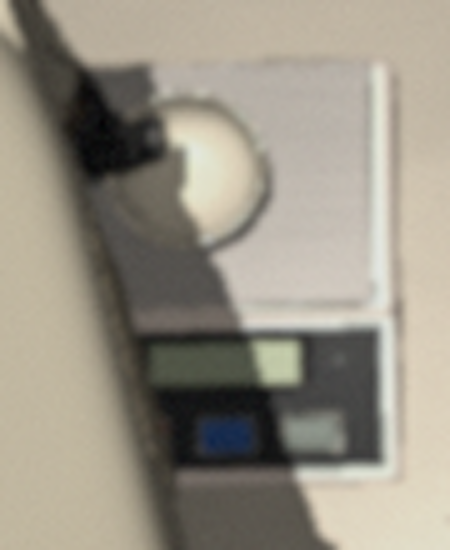

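About 17 mm is left, so I'll push 14 mm more and check.

Emit:
apply_moves:
  targets:
    - [[0,-0.05,0,0,-1],[0.005,-0.05,0,0,-1],[0,-0.05,0,0,-1],[0.005,-0.05,0,0,-1],[0,-0.05,0,0,-1],[0.005,-0.05,0,0,-1],[0,-0.05,0,0,-1],[0,0,0,0,-1]]

```text
clock: 4.8
eef_pos: [0.6305, 0.2048, 0.1043]
tool_rot: [-0.018, 1.0, -0.0, -0.0]
ft_force: [0.1, -0.0, -0.6]
grip_width: -0.0001
grasp_force: 0.0
```

```bash
python3 topl.py t3; python3 look.py w4
```

```text
[0.63050991 0.20500431 0.10428221] [-0.13985698  0.22300163 -0.34441833] 134 [0.58352277 0.08859781 0.09892037] [0.68275954 0.19356654 0.111605  ]
4.85 [0.63050991 0.20500431 0.10428221] [-1.82126934e-02  9.99834122e-01 -1.56955740e-04 -4.53969866e-05] [-0.13985698  0.22300163 -0.34441833] [-3.64193589e-02  9.99336546e-01 -3.12205806e-04]
```

View pics/w4.png

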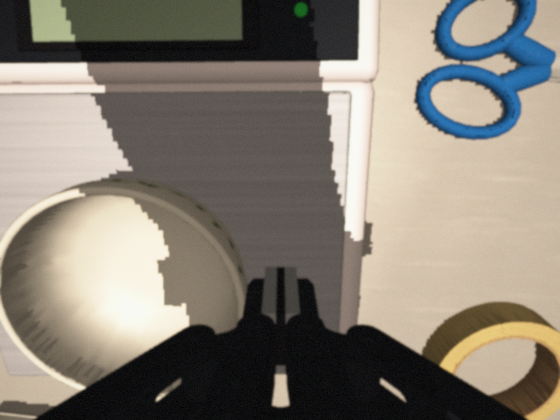

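The bowl moves with the finger and its rim is still at column 246, so it should be within about 4 mm of the middle. I'll back off and take one clean look from above before the final correction.

Emit:
apply_moves:
  targets:
    - [[0,0.1,0,0,-1],[0,0.4,0,0,-1],[0,0.5,0,0,-1],[0,0,0.8,0,-1],[0,0,1,0,-1],[0,0,1,0,-1],[0,0,1,0,-1],[0,0,1,0,-1]]

```text
clock: 5.57
eef_pos: [0.6298, 0.2471, 0.2984]
tool_rot: [-0.019, 1.0, 0.0, 0.0]
ft_force: [1.3, -0.4, -0.1]
grip_width: -0.0
grasp_force: 0.0
```

Emit:
apply_moves:
  targets:
    - [[-0.25,-0.9,0,0,-1],[-0.25,-0.9,0,0,-1],[-0.25,-0.9,0,0,-1],[0,0,0,0,-1],[0,0,0,0,-1],[0,0,0,0,-1]]

```text
clock: 6.07
eef_pos: [0.6007, 0.1385, 0.2966]
tool_rot: [-0.019, 1.0, 0.0, 0.0]
ft_force: [0.9, 1.3, 0.1]
grip_width: -0.0004
grasp_force: 0.0
```

```bash
python3 look.py w5;python3 topl.py t5
```

```text
6.0667 [0.60070151 0.13845093 0.29662413] [-1.86319499e-02  9.99826257e-01  4.09424978e-04  3.73140953e-04] [0.93564359 1.27391915 0.08458903] [-3.72577310e-02  9.99305366e-01  8.04802999e-04]
[0.60078627 0.13909856 0.29617587] [-0.16424418 -0.2381867   0.62368108] 48 [0.58427416 0.08975786 0.09819175] [0.66583151 0.13238761 0.11017966]
```

View pics/w5.png

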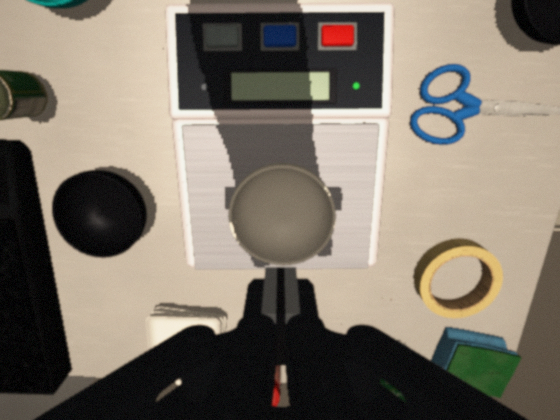

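The rim now spans columns ~230–335 and rows ~165–265, and the pan's front edge runs from about (181,124) to (379,123). I'll measure this by edges.

Run:
```python
from h import *;import pickle
o=pickle.load(open("w5.pkl","rb"));P=cv2.imread("pics/w5.png")
hsv=cv2.cvtColor(P,cv2.COLOR_BGR2HSV).astype(int)
lab=cv2.cvtColor(P,cv2.COLOR_BGR2LAB).astype(int)
for r in (140,160,180,245): # grey level transitions
    g=P[r-2:r+3].mean((0,2)); dg=np.gradient(g)
    for a,b in((172,205),(355,395)):
        s=dg[a:b];i=np.argmax(s) if a>300 else np.argmin(s)
        print(r,a+i,wray(o,a+i,r,.06).round(4), end=" | ")
    print()
# bowl by yellowness (b-channel)
B=cv2.GaussianBlur(lab[...,2].astype(np.float32),(3,3),0)
print("b pan",B[150,200],B[230,205],"bowl",B[210,280],B[190,260])
m=(B>(B[230,205]+B[210,280])/2).astype(np.uint8);m[:130]=0;m[264:]=0;m[:,:198]=0;m[:,365:]=0
n,l,s,c=cv2.connectedComponentsWithStats(m);i=l[210,280];print(s[i],c[i])
x,y,w,h,_=s[i]
for nme,u,v in(("L",x,215),("R",x+w,215),("T",282,y)):print(nme,wray(o,u,v,.108).round(4))
for nme,lo,hi in(("blue",100,125),("red",172,180)):
    k=((hsv[...,0]>=lo)&(hsv[...,0]<=hi)&(hsv[...,1]>140));k[:15]=0;k[60:]=0;k[:,:170]=0;k[:,400:]=0
    v,u=np.nonzero(k);print(nme,len(u),u.mean(),v.mean(),wray(o,(u.min()+u.max())/2,(v.min()+v.max())/2,.039).round(4))
```

```text
140 182 [0.5696 0.0404 0.06  ] | 140 378 [0.5625 0.2346 0.06  ] | 
160 184 [0.5896 0.0413 0.06  ] | 160 377 [0.5825 0.2361 0.06  ] | 
180 186 [0.6103 0.0423 0.06  ] | 180 375 [0.6033 0.2366 0.06  ] | 
245 192 [0.6833 0.0453 0.06  ] | 245 370 [0.6763 0.2401 0.06  ] | 
b pan 134.5625 134.5 bowl 138.9375 138.375
[ 228  164  108  100 7866] [281.41647597 214.04360539]
L [0.6296 0.0917 0.108 ]
R [0.626  0.1913 0.108 ]
T [0.5802 0.1397 0.108 ]
blue 672 279.4627976190476 35.625 [0.4747 0.1173 0.039 ]<stdin>:20: RuntimeWarning: Mean of empty slice.
  ret = ret.dtype.type(ret / rcount)
Traceback (most recent call last):
ValueError: zero-size array to reduction operation minimum which has no identity
```

The bowl's middle is at about (0.630, 0.1415) and the pan's at about (0.630, 0.1405). It's centred within 1–2 mm and the hand is off it. Now I'll go above the blue key and confirm its position by colour mask.

Emit:
apply_moves:
  targets:
    - [[-0.83,-0.04,0,0,-1],[-0.83,-0.04,0,0,-1],[-0.83,-0.04,0,0,-1],[-0.83,-0.04,0,0,-1],[0,0,-0.85,0,-1],[0,0,-0.85,0,-1],[0,0,-0.85,0,-1],[0,0,-0.85,0,-1]]

```text
clock: 6.83
eef_pos: [0.468, 0.1326, 0.1595]
tool_rot: [-0.02, 1.0, 0.0, 0.001]
ft_force: [0.8, 0.5, -0.1]
grip_width: -0.0
grasp_force: 0.0
```

Emit:
apply_moves:
  targets:
    - [[0,0,0,0,-1],[0,0,0,0,-1],[0,0,0,0,-1]]

```text
clock: 7.08
eef_pos: [0.469, 0.1321, 0.1619]
tool_rot: [-0.019, 1.0, 0.0, 0.001]
ft_force: [0.1, -0.3, 0.5]
grip_width: 0.0001
grasp_force: 0.0
```

```bash
python3 look.py w6
cat > key.py <<'E'
from h import *;import pickle,sys
n=sys.argv[1];o=pickle.load(open(n+".pkl","rb"));P=cv2.imread(f"pics/{n}.png");hsv=cv2.cvtColor(P,cv2.COLOR_BGR2HSV)
for nm,a,b in(("blue",(105,140,40),(130,255,255)),("red",(172,140,60),(180,255,255)),("red0",(0,170,60),(8,255,255))):
    m=cv2.inRange(hsv,a,b);k,l,s,c=cv2.connectedComponentsWithStats(m)
    for i in range(1,k):
        if s[i][4]>300:
            x,y,w,h,_=s[i];print(nm,s[i],[wray(o,u,v,.039).round(4)[:2] for u,v in((x+w/2,y+h/2),(x,y+h/2),(x+w,y+h/2),(x+w/2,y),(x+w/2,y+h))])
E
python3 key.py w6
```

```text
7.0833 [0.46901598 0.13211147 0.16187027] [-1.90437852e-02  9.99818081e-01  3.02392814e-04  1.02364313e-03] [ 0.12600938 -0.30176528  0.50427115] [-3.80812606e-02  9.99274486e-01  5.65687527e-04]
blue [ 260  196   43   26 1078] [array([0.4682, 0.1333]), array([0.4688, 0.1177]), array([0.4676, 0.1489]), array([0.4584, 0.1329]), array([0.4782, 0.1337])]
red0 [ 336  196   43   26 1067] [array([0.4661, 0.1884]), array([0.4667, 0.1728]), array([0.4656, 0.2039]), array([0.4563, 0.1873]), array([0.4762, 0.1894])]
```

The blue key measures 31×20 mm at (0.468, 0.133), directly under the tips. I'll come down, then press in small steps while watching the force.

Emit:
apply_moves:
  targets:
    - [[-0.05,0.03,-0.6,0,-1],[0,0,-0.6,0,-1],[0,0,-0.6,0,-1],[0,0,-0.5,0,-1],[0,0,-0.1,0,-1],[0,0,0,0,-1],[0,0,0,0,-1],[0,0,0,0,-1]]

```text
clock: 7.8
eef_pos: [0.4677, 0.1328, 0.0665]
tool_rot: [-0.018, 1.0, 0.001, 0.002]
ft_force: [0.5, -0.2, -0.3]
grip_width: 0.0002
grasp_force: 0.0
```

Emit:
apply_moves:
  targets:
    - [[0,0,-0.05,0,-1],[0,0,-0.05,0,-1],[0,0,-0.05,0,-1],[0,0,-0.025,0,-1],[0,0,0,0,-1],[0,0,0,0,-1]]

```text
clock: 8.3
eef_pos: [0.4655, 0.1322, 0.0572]
tool_rot: [-0.018, 1.0, -0.0, -0.0]
ft_force: [0.7, 0.2, -0.1]
grip_width: -0.0001
grasp_force: 0.0
```

Emit:
apply_moves:
  targets:
    - [[0,0,-0.025,0,-1],[0,0,-0.025,0,-1],[0,0,0,0,-1],[0,0,0,0,-1]]

```text
clock: 8.63
eef_pos: [0.466, 0.1323, 0.0555]
tool_rot: [-0.018, 1.0, 0.0, 0.0]
ft_force: [-0.5, -0.5, 2.6]
grip_width: -0.0001
grasp_force: 1.0
```

Emit:
apply_moves:
  targets:
    - [[0,0,-0.025,0,-1],[0,0,0,0,-1],[0,0,0,0,-1]]

```text
clock: 8.88
eef_pos: [0.4661, 0.1323, 0.0546]
tool_rot: [-0.018, 1.0, 0.0, 0.0]
ft_force: [0.3, -1.0, 3.5]
grip_width: -0.0003
grasp_force: 1.5
```

Emit:
apply_moves:
  targets:
    - [[0,0,-0.025,0,-1],[0,0,0,0,-1],[0,0,0,0,-1]]

```text
clock: 9.13
eef_pos: [0.4663, 0.1323, 0.0536]
tool_rot: [-0.018, 1.0, 0.0, 0.001]
ft_force: [1.4, -0.3, 4.7]
grip_width: -0.0006
grasp_force: 1.9
```

Emit:
apply_moves:
  targets:
    - [[0,0,-0.015,0,-1],[0,0,0,0,-1],[0,0,0,0,-1]]

```text
clock: 9.38
eef_pos: [0.4664, 0.1323, 0.053]
tool_rot: [-0.018, 1.0, 0.0, 0.001]
ft_force: [2.2, -0.6, 5.4]
grip_width: 0.0001
grasp_force: 2.1
```

The key is down about 3.7 mm at 5 N. I'll release straight up and move clear.

Emit:
apply_moves:
  targets:
    - [[0,0,0.1,0,-1],[0,0,0.2,0,-1],[0,0,0.5,0,-1],[0,0,0.8,0,-1],[0,0,0.8,0,-1],[0,0,0.8,0,-1],[0,0,0.8,0,-1],[0,0,0.8,0,-1]]

```text
clock: 10.05
eef_pos: [0.4639, 0.132, 0.2458]
tool_rot: [-0.019, 1.0, -0.0, -0.002]
ft_force: [0.9, 0.7, -0.9]
grip_width: -0.0001
grasp_force: 0.0
```

Emit:
apply_moves:
  targets:
    - [[0.4,0,0.3,0,-1],[0.4,0,0.3,0,-1],[0.5,0,0.1,0,-1],[0,0,0,0,-1],[0,0,0,0,-1],[0,0,0,0,-1]]

```text
clock: 10.55
eef_pos: [0.5162, 0.1321, 0.2717]
tool_rot: [-0.018, 1.0, -0.0, -0.002]
ft_force: [-0.4, -1.5, -0.6]
grip_width: -0.0002
grasp_force: 0.0
```

```bash
python3 look.py w7; python3 key.py w7
python3 - <<'E'
from h import *;import pickle
o=pickle.load(open("w7.pkl","rb"));P=cv2.imread("pics/w7.png");d=np.load("w7.npy")
c=imaging.get_calibration("wrist");K=c["camera_matrix"];H=c["hand_eye"];Rt=R.from_quat(o["tool_rot"]).as_matrix()
v,u=np.indices(d.shape);p=np.stack([(u-K[0,2])/K[0,0]*d,(v-K[1,2])/K[1,1]*d,d],-1)
W=(p@H[:3,:3].T+H[:3,3])@Rt.T+o["eef_pos"]
# rim band and pan plane from depth
m=(d>0)&(abs(W[...,0]-.63)<.075)&(abs(W[...,1]-.14)<.08)
q=W[m&(abs(W[...,2]-.106)<.006)];print("rim",len(q),np.percentile(q,1,0).round(4),np.percentile(q,99,0).round(4))
m2=(d>0)&(abs(W[...,2]-.06)<.005)&(W[...,0]>.57)&(W[...,0]<.62);q=W[m2];print("pan y",np.percentile(q[:,1],[.5,99.5]).round(4), "x~",q[:,0].mean())
E
```

```text
10.55 [0.51623733 0.13205131 0.27170576] [-1.84725475e-02  9.99827668e-01 -2.48017859e-04 -1.82697056e-03] [-0.36099617 -1.49807769 -0.60638391] [-3.69396344e-02  9.99317407e-01 -4.28452635e-04]
blue [268 119  31  20 609] [array([0.4694, 0.1337]), array([0.4699, 0.1187]), array([0.4688, 0.1488]), array([0.4599, 0.1334]), array([0.479 , 0.1341])]
red0 [325 119  31  19 581] [array([0.4669, 0.1891]), array([0.4674, 0.174 ]), array([0.4663, 0.2041]), array([0.4579, 0.1883]), array([0.476 , 0.1899])]
rim 859 [0.5815 0.092  0.1002] [0.6485 0.1904 0.1077]
pan y [0.0422 0.2358] x~ 0.591787513098989
```

The bowl is still centred within about 1 mm and the key is released. I'll hand the job in.

```bash
python3 -c "
from workcell import order
print(order.job_done())"
```

```text
the job is handed in; nothing more can be done
None
```

I pushed the flowered bowl to within about 1–2 mm of the pan's middle, then pressed the blue zero key about 3.7 mm at 5 N and released it; the job is handed in at about 10.6 s on the robot's clock.

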